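# Find the mill jar with the ball left in it

### The job

Pull the drawer of the low bench unit right out to its stop; three identical closed steel mill jars stand in it, and in one of them the grinding ball was left. Lift the jars out one at a time and shake each briskly to and fro until you have the one that rattles, standing every silent jar back upright in the drawer. Finish holding the rattling jar: keep it upright and still in the gripper, well clear above the steel spill tray, with the drawer left open; do not drop a jar or disturb the other things.

Things in the scene. Friction and masses are not known exactly. Their poses are not given: they have to be found in the camera images.
- drawer (a joint): drawer of the cream bench-top unit: metres it is pulled out, 0 shut, 0.190 at its stop; it starts 30 to 45 mm out. Moves along the -x direction of drawer_handle, with about 3 N of friction
- unit: the fixed cream bench-top unit, 270 mm deep (x), 420 mm wide (y), 165 mm high; origin on the bench under the middle of its front, x into the unit. A glass jar and a vial box stand fixed on the rear half of its top, up to 265 mm above the bench
- drawer_handle (a point): middle of the drawer's steel bar handle: bar 11 mm thick and 140 mm long, along this point's y, level, 130 mm above the bench and 35 mm in front (-x) of the drawer front; the unit's flat top is 165 mm above the bench and begins 51 mm behind (+x of) the bar when shut. Its x points from the bar into the unit, z up
- drawer_floor (a point): point on the drawer's inner floor (26 mm above the bench), axes as the handle's; it moves with the drawer and lies 149 mm behind (+x of) the bar. The inner floor runs from 92 mm in front of it (-x) to 130 mm behind it, and 186 mm to either side; the walls stand 58 mm above the floor, the front panel 134 mm. With the drawer fully out, the unit's top covers only what lies more than 92 mm behind this point
- jar_a_mid (a point): centre of mill jar A: upright closed steel cylinder 84 mm tall, body 60 mm in diameter up to 62 mm from the foot, above it the knurled lid, 52 mm in diameter (this point is 42 mm above its underside), 0.36 to 0.9 kg; z is its axis. The jars look alike and differ in weight, so that only shaking tells; they stand in a row along the drawer, some 100 mm apart, at least 80 mm between centres
- jar_a_bore: the sealed hollow of jar A, fixed in it, 47 mm wide and 52 mm deep; origin at the centre of the jar's underside. In one jar only, drawn anew each time, a loose 30 mm, 210 g hard-metal ball lies in it with 17 mm of play sideways: shaken or rocked it knocks on the wall with 4 to 20 N and rolls on for some tenths of a second after a stop, tipping the wrist by 0.2 N m or more; the other two are empty
- jar_a: mill jar A itself; origin at the centre of its underside
- jar_b_mid (a point): centre of mill jar B, like jar A
- jar_b_bore: the sealed hollow of jar B, like that of jar A
- jar_b: mill jar B itself; origin at the centre of its underside
- jar_c_mid (a point): centre of mill jar C, like jar A
- jar_c_bore: the sealed hollow of jar C, like that of jar A
- jar_c: mill jar C itself; origin at the centre of its underside
- tray_mid (a point): centre of the inner floor (3 mm above the bench) of the steel spill tray, 240 mm (its x) by 180 mm (its y), rim 22 mm high, fixed
- tub: bystander: white screw-cap tub in the drawer, 30 mm wide and 52 mm tall, beside the jars (on the unit's +y side); origin under it
- amber: bystander: amber bottle, 68 mm wide, 190 mm tall, on the bench; origin under it
- beaker: bystander: glass beaker, 74 mm wide, 95 mm tall, on the bench; origin under it
- brush: bystander: lab brush, 200 mm long, lying in the tray; origin under it
- washjar: bystander: glass jar with black lid, 60 mm wide, 85 mm tall, on the bench; origin under it

How it is judged:
By the outcome, as a careful person would: the job done as asked, in the order asked, and still so for the second after the job is handed in, while the arm keeps its last pose, push and grip.
It also fails if it takes over 72 s, if anything falls off the work surface, if the arm or the gripper's body presses on something with over 40 N, if the wrist force passes 120 N, or if a joint passes its speed limit or range.

### The arm

A 6-joint arm with a two-finger parallel gripper is mounted at the origin on the work surface. World frame = base frame: x ahead of the robot, y to its left, z up, the work surface at z = 0. Lengths are in m, angles in degrees, forces in N, time in s.
With the tool pointing down it reaches from about 0.325 to 0.775 m from the base axis. Payload 5.5 kg.
Tool frame: the origin (TCP) lies at the centre of the arm's flange, where the gripper is bolted on; the fingertips stand 182 mm ahead of it and the grasp point (between the pads) lies 163 mm ahead of it; z points along the fingers, y is the direction in which the jaws open and shut (so a half turn about z gives the same grasp; the last joint's range is limited). The gripper opens to 88 mm and grips with 3 to 60 N. Pads are 20 mm wide; open, the fingers measure 115 mm over their backs; the gripper's body (75 mm by 178 mm) begins 61 mm behind the grasp point.
Start: joints at [-66.331, 5.22, 70.514, -0, 104.267, -3.249], TCP at [0.272, -0.535, 0.405] pointing down, gripper open.
Joint ranges: [-164.24, 164.24], [-49.07, 125.15], [9.68, 141.18], [-86.29, 266.29], [3.28, 154.24], [-151.56, 151.56]. Speed limits (degrees/s): [147.25, 147.25, 172.46, 180, 180, 180].

### API

Orientations are given as [roll, pitch, yaw] about the fixed x, y, z axes, in that order (R = Rz(yaw) Ry(pitch) Rx(roll)).
In Python, from station import r gives the robot as it stands. The module is installed in compiled form; this text tells all that it offers. Calls block until the motion is done:
- r.reach(position, orientation): joint-space move of the TCP to a pose.
- r.servo_line(position, rotation=None, speed=0.15): straight line of the TCP; rotation=None keeps the orientation; speed is the mean speed in m/s.
- r.move_joints(angles): joint-space move.
- r.let_go() and r.grab(squeeze=None): open the fingers fully, or close them until they stop; squeeze is the grip in N (None keeps the last).
- r.wait(seconds).
- r.inverse_kinematics(position, orientation): joint angles nearest the present ones, or None.
- r.sense(): the state.
- r.snapshot(name): name is "scene" or "top" or "wrist"; returns a dict with "frame" (480x640x3 uint8, red, green, blue), "fx", "fy", "cx", "cy" (pixels), "R" (3x3) and "t" (3): a world point X has camera coordinates R X + t. Camera axes: x right, y down, z forward; pixel columns grow to the right and rows downward; lengths in m; the calibration is good to about 2 mm. A picture is of the moment at which its call begins. There is no depth.
A pose or a line that the arm cannot do raises r.IKError and nothing moves.
- r.hand_in(): hands the job in, once; it reports no verdict.
The state is a dict: "clock": time; "joints": joint angles; "joint_vel": joint speeds; "joint_torque": joint torques, N m; "tcp_pos": TCP position; "orientation": TCP orientation; "contact_force": force on the tool from outside, world axes, zero at the start; "torque": the same for the moment, N m; "opening": finger opening in m.
Only numpy, scipy, OpenCV 4.12 (cv2) and the standard library are available. Lean on these libraries where they do the work, as an engineer would, in place of code of your own. Each camera call takes 0.05 s, during which the arm holds its last target.

## Working session

There is one attempt and no reset: what is moved stays moved. The work goes in short steps, each a Python script; the robot and the scene stay as the last script left them, time stands still between calls to the robot, and variables do not carry over. Pictures are saved under pics/ and viewed, and the job is handed in when it is done.

```bash
mkdir -p pics; ls; python3 - <<'E'
from station import r
import cv2
for n in ["scene","top","wrist"]:
    s=r.snapshot(n); cv2.imwrite(f"pics/{n}0.png",s["frame"][:,:,::-1]); print(n,s["fx"],s["fy"],s["cx"],s["cy"],s["R"],s["t"])
print(r.sense())
E
```

```text
pics
scene 470.13481948630175 470.13481948630175 321.08399694205997 236.90038377156674 [[-0.70582923 -0.70836654  0.00468525]
 [-0.67213989  0.66761458 -0.32018547]
 [ 0.22368073 -0.22914541 -0.94734329]] [0.36757823 0.49616216 1.19310833]
top 612.5337854374154 612.5337854374154 314.9145678195621 235.7467977569776 [[ 1.63410299e-02 -9.99866470e-01  1.11271352e-04]
 [-9.88247670e-01 -1.61680573e-02 -1.52003741e-01]
 [ 1.51985243e-01  2.37393403e-03 -9.88379912e-01]] [-0.0938199   0.61696931  1.53883231]
wrist 341.7700885444065 341.7700885444065 323.2430680067636 240.72672486735405 [[ 0.45252288 -0.89174992 -0.00226131]
 [-0.86467452 -0.43940067  0.24344409]
 [-0.21808487 -0.10820872 -0.96991229]] [-0.59982742 -0.02873562  0.39041686]
{'clock': 0.15, 'joints': array([-6.63286447e+01,  5.25347955e+00,  7.05650612e+01,  9.05407584e-05,
        1.04265770e+02, -3.25072523e+00]), 'joint_vel': array([ 0.01107039, -0.10779131, -0.12726894,  0.02372423, -0.03137204,
       -0.00313215]), 'joint_torque': array([ 1.12682595e-03, -4.47048676e+01, -4.06906164e+01,  6.99358759e-02,
        2.75209610e-02, -9.27152269e-05]), 'tcp_pos': array([ 0.27166789, -0.53503314,  0.40377305]), 'orientation': array([-1.79915830e+02, -4.86852668e-03,  2.69220992e+01]), 'contact_force': array([-0.4819005 ,  0.31837121,  0.84311884]), 'torque': array([ 0.04974735,  0.03387622, -0.0503064 ]), 'opening': 0.08765027543435863}
```

View pics/scene0.png

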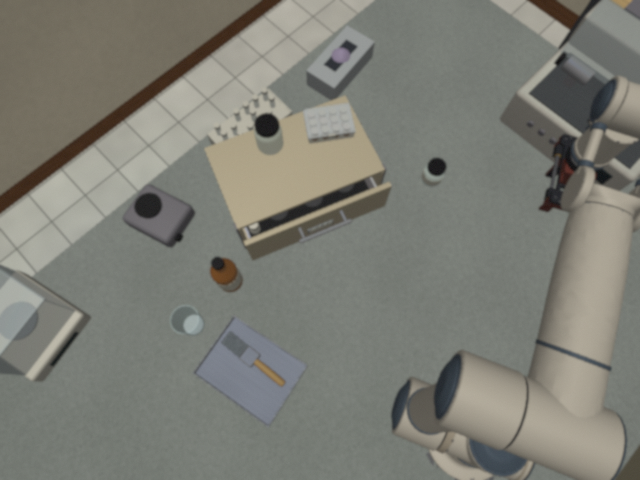

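View pics/top0.png

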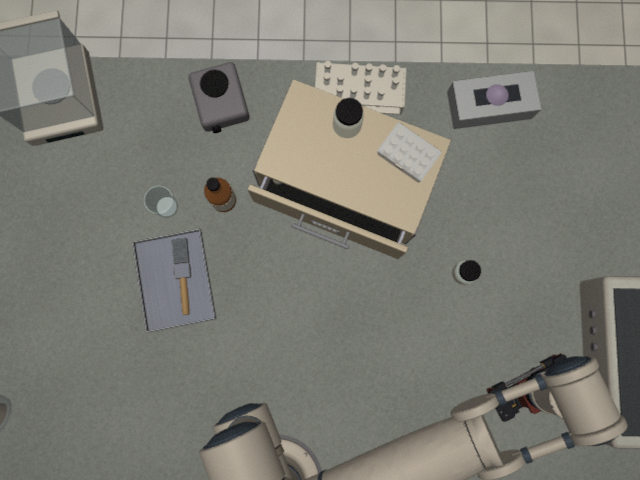

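View pics/wrist0.png

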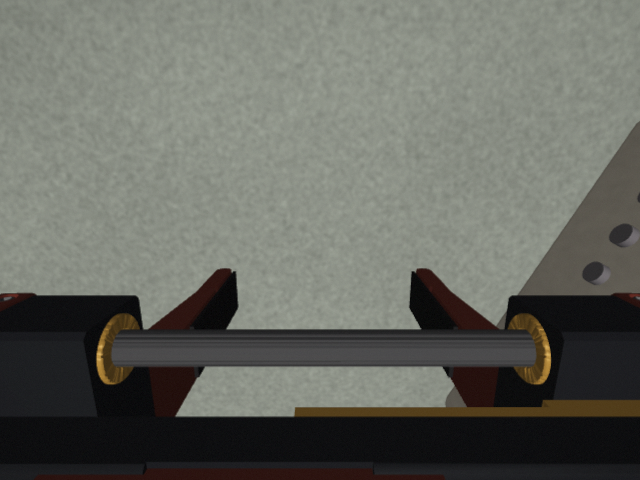

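The top view shows the unit rotated, with its handle bar at about (293,228)-(348,244). The tray is at about (175,281), the amber bottle at (220,195), the beaker at (160,201) and the washjar at (468,271). I'll enlarge it next.

```bash
cat > h.py <<'E'
import numpy as np, cv2
def back(s,u,v,z):
    d=np.array([(u-s["cx"])/s["fx"],(v-s["cy"])/s["fy"],1.0]); R=np.array(s["R"]);t=np.array(s["t"])
    c=-R.T@t; w=R.T@d; return c+w*(z-c[2])/w[2]
def proj(s,X):
    p=np.array(s["R"])@np.array(X)+np.array(s["t"]); return s["fx"]*p[0]/p[2]+s["cx"], s["fy"]*p[1]/p[2]+s["cy"]
def crop(s,name,x0,y0,w,h,k):
    im=s["frame"][y0:y0+h,x0:x0+w,::-1]; cv2.imwrite("pics/"+name,cv2.resize(im,None,fx=k,fy=k,interpolation=cv2.INTER_CUBIC))
E
python3 - <<'E'
import cv2
im=cv2.imread("pics/top0.png")
cv2.imwrite("pics/t1.png",cv2.resize(im[80:280,240:460],None,fx=3.5,fy=3,interpolation=cv2.INTER_CUBIC) if 0 else cv2.resize(im[80:270,240:460],None,fx=3,fy=3,interpolation=cv2.INTER_CUBIC))
cv2.imwrite("pics/t2.png",cv2.resize(im[160:345,120:320],None,fx=3,fy=3,interpolation=cv2.INTER_CUBIC))
E
```

```text
(no output)
```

View pics/t1.png

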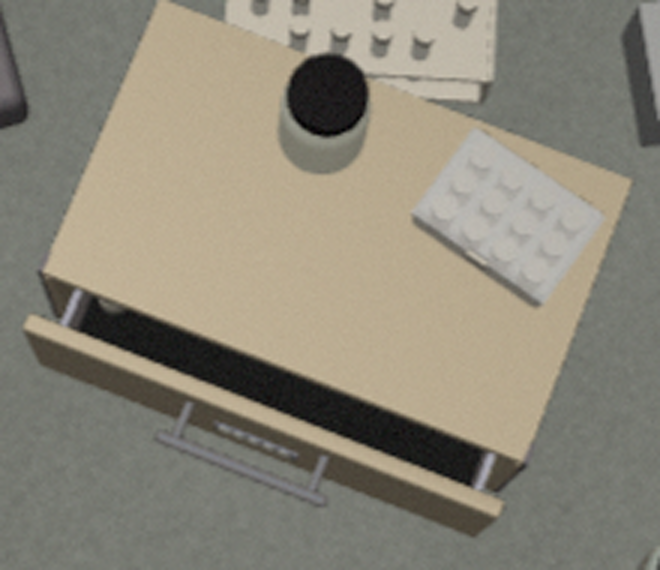

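View pics/t2.png

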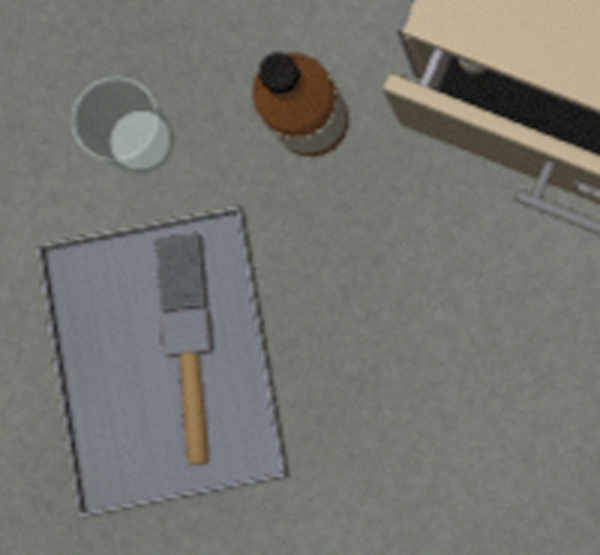

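In crop t1 the unit's top corners are (42,272), (522,462), (632,180) and (160,2), and the handle ends are (157,436) and (325,500). In t2 the tray rim corners are (40,247), (240,208), (287,473) and (83,514).

```bash
python3 - <<'E'
from station import r
from h import *
s=r.snapshot("top")
P=lambda u,v,z,o=(240,80):back(s,o[0]+(u+.5)/3-.5,o[1]+(v+.5)/3-.5,z)
np.set_printoptions(precision=4,suppress=True)
FL,FR,BR,BL=[P(*c,.165) for c in [(42,272),(522,462),(632,180),(160,2)]]
print(FL,FR,BR,BL,np.linalg.norm(FL-FR),np.linalg.norm(FL-BL))
h1,h2=P(157,436,.13),P(325,500,.13); print("handle",h1,h2,(h1+h2)/2,np.linalg.norm(h1-h2))
a=lambda v:np.degrees(np.arctan2(v[1],v[0]))
print("yaws: y-axis",a(FL-FR)-90,a(BL-FL),a(BR-FR),a(h1-h2)-90)
yaw=np.radians(np.mean([a(FL-FR)-90,a(BL-FL),a(BR-FR),a(h1-h2)-90])); X=np.array([np.cos(yaw),np.sin(yaw),0])
print(np.degrees(yaw),"ext", .051-((FL+FR)/2-(h1+h2)/2)@X)
o=(120,160)
for c in [(40,247),(240,208),(287,473),(83,514)]: print("tray",P(*c,.022,o))
print("amber",P(279,72,.19,o),"beaker",P(115,117,.095,o),"wash",back(s,470,271,.085))
print("tub", P(112,302,.078), "X",X)
E
```

```text
[0.759  0.0677 0.165 ] [ 0.6092 -0.3205  0.165 ] [ 0.8442 -0.4124  0.165 ] [ 0.9912 -0.023   0.165 ] 0.4160962473422776 0.24930112388550735
handle [ 0.6315 -0.0271  0.13  ] [ 0.5808 -0.1653  0.13  ] [ 0.6062 -0.0962  0.13  ] 0.14712583662670012
yaws: y-axis -21.09416112087348 -21.340424422713212 -21.34982568946698 -20.15077248368617
-20.98379592918496 ext -0.03257629709744592
tray [0.5979 0.3938 0.022 ]
tray [0.6353 0.2203 0.022 ]
tray [0.4053 0.1695 0.022 ]
tray [0.3677 0.3428 0.022 ]
amber [0.7181 0.1618 0.19  ] beaker [0.6996 0.3152 0.095 ] wash [ 0.5296 -0.4737  0.085 ]
tub [0.7564 0.0161 0.078 ] X [ 0.9337 -0.3581  0.    ]
```

```bash
cat >> h.py <<'E'
np.set_printoptions(precision=4,suppress=True)
YAW=-21.15
X=np.array([np.cos(np.radians(YAW)),np.sin(np.radians(YAW)),0]); Y=np.array([-X[1],X[0],0])
H0=np.array([.6062,-.0962,.13])
E
python3 - <<'E'
from station import r
from h import *
print(r.sense()["clock"])
r.grab(10)
p=H0+.0203*X; p[2]=.215+.182
print(r.inverse_kinematics(p,[180,0,YAW]))
r.reach(p,[180,0,YAW])
s=r.snapshot("wrist"); crop(s,"w1.png",0,0,640,480,1.25)
t=r.snapshot("top"); crop(t,"t3.png",230,150,220,120,3.5)
q=r.sense(); print(q["clock"],q["tcp_pos"],q["orientation"],q["opening"],p)
for d in (-.07,0,.07):
  print("bar top pts",proj(s,H0+d*Y+[0,0,.0055]),"front panel top edge",proj(s,H0+d*Y+.035*X+[0,0,.03]),"tip",proj(s,q["tcp_pos"]-[0,0,.182]))
E
```

```text
0.2
[-12.4789  10.4141  65.6274  -0.     103.9585  98.6711]
3.65 [ 0.625  -0.1044  0.3971] [179.9897  -0.0062 -21.2181] 0.0005520156298524766 [ 0.6251 -0.1035  0.397 ]
bar top pts (np.float64(415.953878614493), np.float64(275.2949570744513)) front panel top edge (np.float64(429.2766478642259), np.float64(237.59208177443597)) tip (np.float64(324.10025343528525), np.float64(290.8411814730204))
bar top pts (np.float64(322.5985752355531), np.float64(275.3912891523087)) front panel top edge (np.float64(322.46232298547744), np.float64(237.70214547491545)) tip (np.float64(324.10025343528525), np.float64(290.8411814730204))
bar top pts (np.float64(229.24259398927325), np.float64(275.48762192964824)) front panel top edge (np.float64(215.6471106929401), np.float64(237.81221008980455)) tip (np.float64(324.10025343528525), np.float64(290.8411814730204))
```

View pics/w1.png

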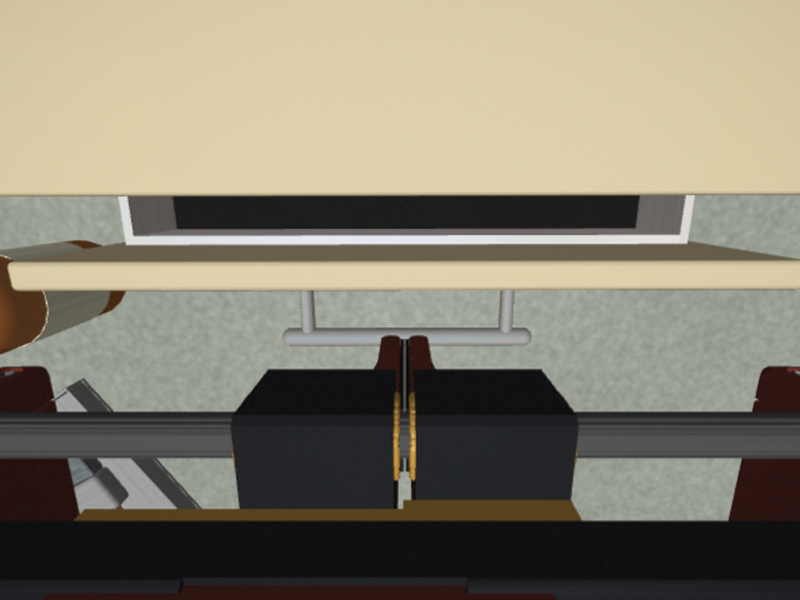

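View pics/t3.png

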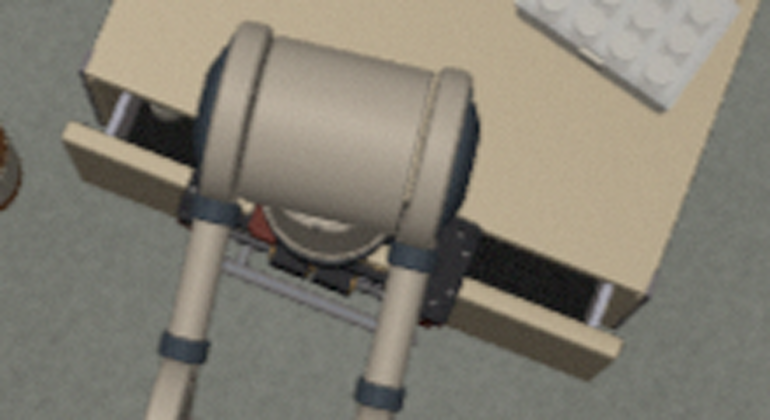

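```bash
python3 - <<'E'
from station import r
from h import *
s=r.snapshot("wrist"); q=r.sense()
R=np.array(s["R"]);print("cam",-R.T@s["t"],"rel tool along X", (-R.T@s["t"]-q["tcp_pos"])@X)
tip=q["tcp_pos"]-[0,0,.182]
for dx in (.008,.01,.012): print(dx,np.array(proj(s,tip+dx*X))*1.25)
b=back(s,407/1.25,337/1.25,.130); b2=back(s,407/1.25,337/1.25,.1345)
print("bar",b,b2,(b-H0)@X,(b2-H0)@X,(b-H0)@Y)
f=back(s,407/1.25,290/1.25,.160);print("panel-bar",(f-b)@X,(f-b2)@X)
f=back(s,407/1.25,194/1.25,.165);print("unit top edge-bar",(f-b)@X-.051)
l=back(s,283/1.25,337/1.25,.13);m=back(s,531/1.25,337/1.25,.13);print(np.degrees(np.arctan2(*(l-m)[1::-1]))-90,np.linalg.norm(l-m))
l=back(s,10/1.25,288/1.25,.16);m=back(s,790/1.25,288/1.25,.16);print(np.degrees(np.arctan2(*(l-m)[1::-1]))-90,np.linalg.norm(l-m))
E
```

```text
cam [ 0.6877 -0.1285  0.3777] rel tool along X 0.06723016360703836
0.008 [404.696  345.0591]
0.01 [404.6911 340.359 ]
0.012 [404.6861 335.6322]
bar [ 0.6079 -0.0994  0.13  ] [ 0.6093 -0.0999  0.1345] 0.0027023082913177543 0.0042459852905483205 -0.0023803767318554317
panel-bar 0.03614239287859095 0.03459871587936038
unit top edge-bar 0.033771439833052024
-21.230816984031563 0.15148889496441642
-21.229816961691625 0.4067764634621495
```

The wrist view shows the bar at crop row 337, columns 283-531, and the panel's front top edge at row 290. The bar sits about 3 mm further in than the top view suggested. I'll hook behind it with closed fingers and pull.

```bash
python3 - <<'E'
from station import r
from h import *
B=np.array([.6079,-.0994,.13])+.0002*X
def st(m):
    q=r.sense(); print(m,round(q["clock"],2),q["tcp_pos"],q["contact_force"],q["torque"]); return q
st("0")
p=B+.0198*X; p[2]=.170+.182
r.servo_line(p,[180,0,YAW],speed=.1)
p[2]=.112+.182
r.servo_line(p,speed=.08); q=st("down")
if np.linalg.norm(q["contact_force"])<8:
    p=p-.150*X; r.servo_line(p,speed=.12); q=st("pull")
    for i in range(7):
        p=p-.004*X; r.servo_line(p,speed=.03); q=st(i)
        if q["contact_force"]@X>15: break
t=r.snapshot("top"); crop(t,"t4.png",200,80,260,200,3)
E
```

```text
0 3.7 [ 0.625  -0.1044  0.397 ] [ 0.1141 -0.554   0.1427] [ 0.0391  0.0436 -0.0265]
down 5.17 [ 0.6267 -0.1066  0.2946] [0.1693 0.3079 0.6879] [0.0367 0.0223 0.0096]
pull 6.58 [ 0.4869 -0.0525  0.2939] [-0.7186  0.1132  0.229 ] [0.0595 0.0421 0.0396]
0 6.86 [ 0.4828 -0.051   0.2938] [ 0.5581 -0.5153 -0.9278] [ 0.0541  0.0083 -0.026 ]
1 7.14 [ 0.4789 -0.0495  0.294 ] [ 0.787   0.0699 -0.1126] [ 0.0187  0.0254 -0.0165]
2 7.42 [ 0.4758 -0.0483  0.2941] [ 4.7105 -1.3958 -1.959 ] [-0.2873 -0.8755 -0.0324]
3 7.71 [ 0.474  -0.0477  0.2943] [22.3381 -7.7685 -9.9078] [-1.1404 -3.6392 -0.0611]
```

View pics/t4.png

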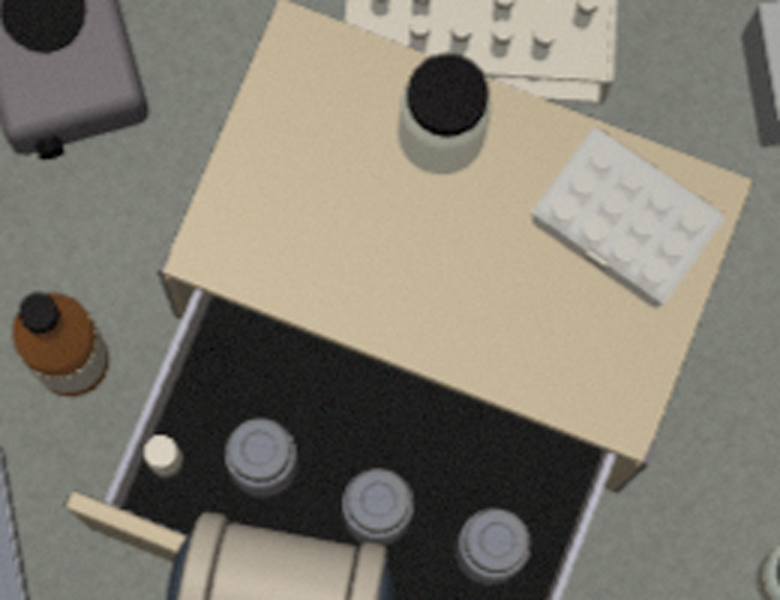

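The drawer is at its stop: the force rose to 22 N. Lid centres in the crop are about (261,449), (379,497) and (494,543), with the tub cap at (161,449). I'll back off and rise, then view again.

```bash
python3 - <<'E'
from station import r
from h import *
q=r.sense(); p=q["tcp_pos"]+.008*X
r.servo_line(p,speed=.1); print(r.sense()["contact_force"])
p[2]=.40; r.servo_line(p,[180,0,YAW],speed=.25)
p=p-.02*X; 
s=r.snapshot("wrist"); crop(s,"w2.png",0,0,640,480,1.25)
t=r.snapshot("top"); crop(t,"t5.png",230,170,190,110,4)
P=lambda u,v,z:back(t,200+(u+.5)/3-.5,80+(v+.5)/3-.5,z)
for c in [(261,449),(379,497),(494,543)]: print(P(*c,.11))
print("tub",P(161,449,.078)); print(r.sense()["clock"])
E
```

```text
[-0.2053 -0.2656  0.0732]
[ 0.6238 -0.0133  0.11  ]
[ 0.5852 -0.1117  0.11  ]
[ 0.5485 -0.2069  0.11  ]
tub [0.6276 0.073  0.078 ]
8.6917
```

View pics/w2.png

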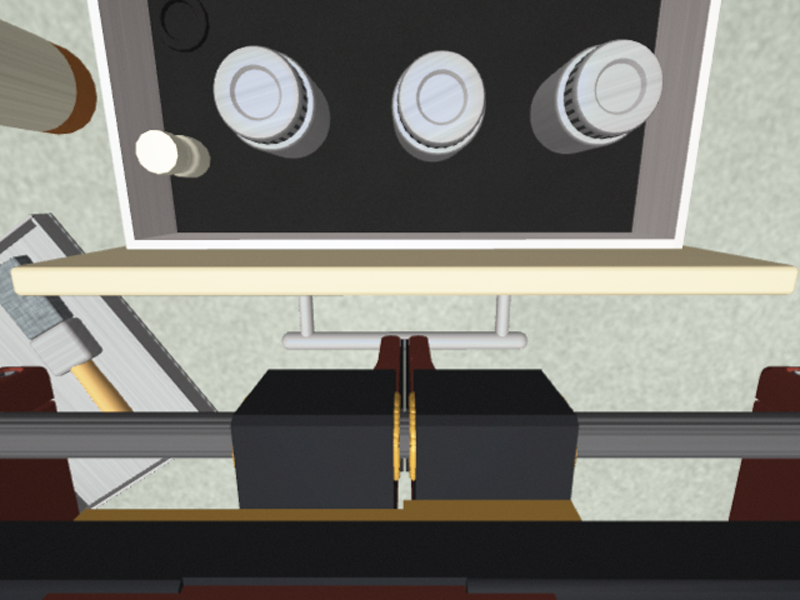

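View pics/t5.png

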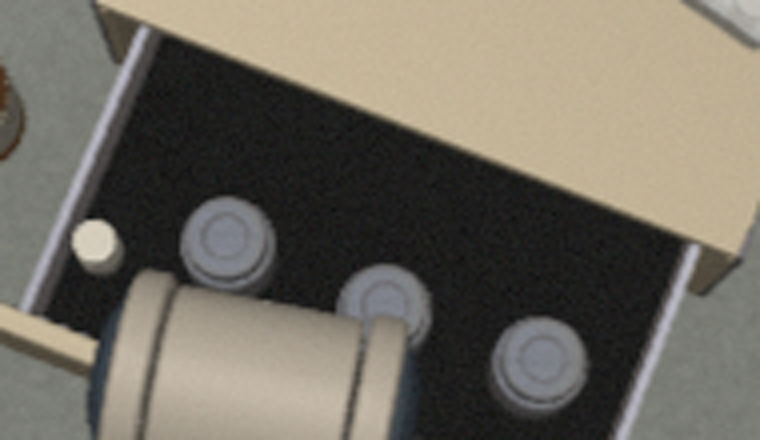

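```bash
python3 - <<'E'
from station import r
from h import *
s=r.snapshot("wrist"); t=r.snapshot("top")
W=[back(s,u/1.25,v/1.25,.11) for u,v in [(256,92),(442,98),(620,88)]]
T=[back(t,230+(u+.5)/4-.5,170+(v+.5)/4-.5,.11) for u,v in [(226,238),(384,305),(543,358)]]
b=back(s,405/1.25,340/1.25,.13)
D=b+.149*X
print("bar",b,"floor",D)
for w,v in zip(W,T): print(w,v,"wr drawer",(w-D)@X,(w-D)@Y,"top",(v-D)@X,(v-D)@Y)
w=back(s,158/1.25,152/1.25,.078); print("tub",w,(w-D)@X,(w-D)@Y)
w=back(s,185/1.25,25/1.25,.026); print("ring",w,(w-D)@X,(w-D)@Y)
n=back(s,128/1.25,247/1.25,.084);m=back(s,685/1.25,247/1.25,.084);print((n-D)@X,(n-D)@Y,(m-D)@Y)
E
```

```text
bar [ 0.4615 -0.0434  0.13  ] floor [ 0.6005 -0.0972  0.13  ]
[ 0.6267 -0.0153  0.11  ] [ 0.6243 -0.0119  0.11  ] wr drawer -0.005150274746798151 0.08581546037339047 top -0.008587977116945783 0.08805674495061754
[ 0.585  -0.1141  0.11  ] [ 0.5838 -0.1108  0.11  ] wr drawer -0.00832811038355408 -0.021375799380645613 top -0.010648598969383492 -0.018785659954363335
[ 0.5531 -0.2113  0.11  ] [ 0.5524 -0.2095  0.11  ] wr drawer -0.0030328706468129435 -0.12361054889140301 top -0.0043653413800638155 -0.12214171981221168
tub [0.627  0.0688 0.078 ] -0.035148597229673104 0.1643360135810081
ring [0.7117 0.0318 0.026 ] 0.057206812864483314 0.16044827415812898
-0.09762715305221346 0.19053048520846783 -0.1929760833439651
```

```bash
cat >> h.py <<'E'
J=[np.array([.6256,-.0138,0]),np.array([.5845,-.1127,0]),np.array([.5528,-.2105,0])]
O=[180,0,YAW]; ZG=.066+.163; ZU=.42
def st(r,m):
    q=r.sense(); print(m,round(q["clock"],2),q["tcp_pos"],q["orientation"],q["contact_force"],q["torque"],round(q["opening"],4)); return q
def pick(r,i,sq=50):
    p=J[i].copy(); p[2]=ZG+.11; r.reach(p,O)
    p[2]=ZG; r.servo_line(p,O,speed=.15); q=st(r,"at")
    r.grab(sq); q=st(r,"grabbed"); return q
def samp(r,n=20,dt=.02):
    L=[]
    for _ in range(n):
        r.wait(dt); q=r.sense(); L.append(np.r_[q["clock"],q["contact_force"],q["torque"]])
    return np.array(L)
def shake(r,n=6,a=.03,v=.35):
    p0=r.sense()["tcp_pos"].copy(); st(r,"pre"); base=samp(r,6)
    print("base",base.mean(0)[1:],"std",base.std(0)[1:])
    out=[]
    for k in range(n):
        r.servo_line(p0+(a if k%2==0 else -a)*Y,speed=v)
        if k in(1,3): 
            s=samp(r,5,.02)
            out.append(s)
    r.servo_line(p0,speed=v); out.append(samp(r,25,.02)); st(r,"post")
    for s in out: print("ptp",np.ptp(s,axis=0)[1:],"std",s.std(0)[1:])
    s=out[-1]; print(np.c_[s[:,0],(s-base.mean(0))[:,1:]][:25].round(2))
E
python3 - <<'E'
from station import r
from h import *
for j in J:
    for z in (ZG,ZU): print(r.inverse_kinematics(j+[0,0,z],O))
r.let_go()
q=pick(r,1)
E
```

```text
[ -4.3784  11.1814  81.8587  -0.      86.9599 106.7716]
[ -4.3784   9.4937  64.3181  -0.     106.1881 106.7716]
[-14.1879   6.595   86.9233  -0.      86.4818  96.9621]
[-14.1879   4.6965  69.507   -0.     105.7965  96.9621]
[-24.1414   6.0296  87.5306  -0.      86.4398  87.0086]
[-24.1414   4.1135  70.1196  -0.     105.7669  87.0086]
at 11.65 [ 0.5848 -0.1126  0.2307] [-179.98     -0.1446  -21.1364] [ 1.0092 -0.5214 -0.5233] [0.1085 0.0432 0.0025] 0.0879
grabbed 12.21 [ 0.5845 -0.113   0.2295] [179.971   -0.0394 -21.1681] [-0.5494 -2.1879  3.0022] [-0.2666  0.1472 -0.0268] 0.0596
```

Opening is 59.6 mm, so it's gripping the 60 mm body. Now lift and shake.

```bash
python3 - <<'E'
from station import r
from h import *
p=J[1]+[0,0,ZU]; r.servo_line(p,O,speed=.25)
shake(r)
s=r.snapshot("wrist"); crop(s,"w3.png",0,0,640,480,1.25)
E
```

```text
pre 13.12 [ 0.5846 -0.1126  0.4172] [179.9818   0.2355 -21.1374] [-0.097   0.4656 -5.3723] [0.1273 0.0373 0.0453] 0.0599
base [-0.0888 -0.1006 -5.1904  0.0763  0.0314 -0.0248] std [0.2308 0.2265 0.3666 0.025  0.0238 0.036 ]
post 15.93 [ 0.5846 -0.1129  0.4173] [179.9961  -0.0037 -21.1736] [ 0.1958  0.0018 -3.5244] [ 0.0706 -0.0012 -0.0438] 0.0596
ptp [0.5526 1.4115 1.1867 0.1304 0.044  0.08  ] std [0.2014 0.5095 0.4631 0.0478 0.0166 0.0277]
ptp [1.457  1.8661 0.324  0.0434 0.0739 0.0346] std [0.5769 0.6441 0.1165 0.0166 0.0247 0.0115]
ptp [1.8282 1.4868 2.632  0.1269 0.0953 0.1322] std [0.4555 0.4102 0.6031 0.0358 0.0246 0.032 ]
[[15.53  0.58 -0.27 -0.09 -0.07  0.01  0.08]
 [15.55  1.03 -0.44  0.44 -0.09  0.03  0.01]
 [15.57 -0.04  0.23  0.14 -0.08 -0.02  0.02]
 [15.58  0.24 -0.4  -0.08 -0.07 -0.    0.03]
 [15.6   0.91  0.53 -0.63 -0.01  0.01 -0.02]
 [15.62 -0.76  0.35  0.26 -0.09  0.    0.06]
 [15.63  0.2   0.46  0.5  -0.05  0.    0.01]
 [15.65  0.7  -0.18 -0.66 -0.07  0.01 -0.  ]
 [15.67 -0.19 -0.39 -0.27 -0.02 -0.04  0.09]
 [15.68 -0.29  0.36 -0.48 -0.01 -0.    0.03]
 [15.7  -0.45  0.45  0.49 -0.    0.01 -0.04]
 [15.72 -0.27 -0.19  0.64 -0.04  0.02  0.04]
 [15.73 -0.21  0.47  0.35 -0.02 -0.01  0.02]
 [15.75 -0.13  0.24  0.11 -0.06 -0.04  0.03]
 [15.77  0.2   0.91  0.   -0.01 -0.04  0.08]
 [15.78  0.11  0.67  0.76  0.   -0.    0.03]
 [15.8  -0.8  -0.34  0.09  0.01  0.01  0.01]
 [15.82  0.08 -0.05 -0.7  -0.01 -0.06 -0.01]
 [15.83 -0.33 -0.09  0.74 -0.05 -0.01 -0.01]
 [15.85 -0.03 -0.28 -0.97 -0.05  0.04  0.01]
 [15.87  0.39  1.04  0.7   0.04 -0.02  0.02]
 [15.88  0.4   0.34  0.33  0.03 -0.01  0.01]
 [15.9   0.48  0.07  0.62 -0.01  0.02  0.01]
 [15.92  0.41  0.5  -0.85 -0.06 -0.05  0.04]
 [15.93  0.28  0.1   1.67 -0.01 -0.03 -0.02]]
```

View pics/w3.png

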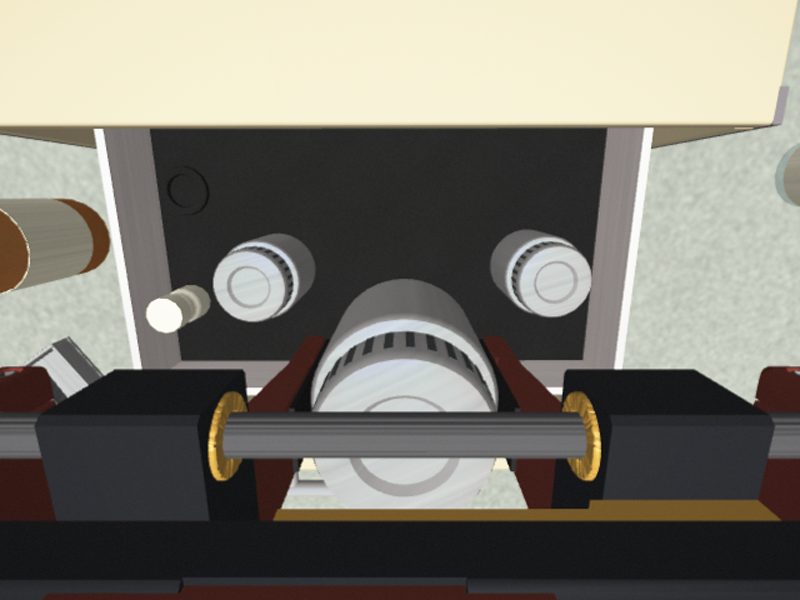

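```bash
cat >> h.py <<'E'
def rock(r,d=9,n=3):
    j0=r.sense()["joints"].copy()
    for k in range(n):
        j=j0.copy(); j[4]+= d if k%2==0 else -d
        r.move_joints(j); s=samp(r,18,.015)
        print(k,round(s[0,0],2),"ptp",np.ptp(s,axis=0)[1:],"std",s.std(0)[1:])
    r.move_joints(j0); s=samp(r,18,.015); print("end",s[0,0],"ptp",np.ptp(s,axis=0)[1:],"std",s.std(0)[1:])
E
python3 - <<'E'
from station import r
from h import *
rock(r)
a=r.sense()["clock"];p=r.sense()["tcp_pos"];r.servo_line(p+.025*Y,speed=.5);b=r.sense();print(b["clock"]-a,b["joint_vel"],(b["tcp_pos"]-p)@Y)
for k in range(3):
    r.servo_line(p+(.025 if k%2 else -.025)*Y,speed=.5)
    b=r.sense();print(b["clock"]-a,b["joint_vel"][0],b["contact_force"],b["torque"],(b["tcp_pos"]-p)@Y)
s=samp(r,15,.015);print("ptp",np.ptp(s,axis=0)[1:],"std",s.std(0)[1:])
r.servo_line(p,O,speed=.2); st(r,"e")
E
```

```text
0 16.32 ptp [1.468  1.6168 1.8329 0.1303 0.0911 0.1246] std [0.3919 0.5025 0.4945 0.0304 0.0238 0.0299]
1 17.12 ptp [1.8211 1.3409 1.4218 0.0987 0.1109 0.1213] std [0.4393 0.3549 0.4106 0.0254 0.0319 0.0341]
2 17.91 ptp [2.0578 2.1194 2.0229 0.1104 0.0961 0.0768] std [0.496  0.5332 0.4298 0.0293 0.0272 0.0186]
end 18.5333 ptp [2.0862 2.0869 1.7375 0.0904 0.0813 0.1358] std [0.5105 0.5833 0.4405 0.0268 0.024  0.0371]
0.25 [-1.2283 -0.1816  0.213  -0.9521  0.0144 -0.5374] 0.025985783166412913
0.5 2.136406279458157 [-0.744  -0.0542 -4.5583] [ 0.1027  0.0187 -0.0343] -0.027425720786516204
0.75 -1.933364082797251 [ 0.4935 -0.1381 -4.6269] [0.0133 0.0592 0.0059] 0.027114855854175716
1.0 1.9699620564261542 [-0.2654  0.4224 -5.0148] [ 0.0705 -0.0017 -0.0264] -0.027269310645828472
ptp [1.7957 2.1233 1.7897 0.0903 0.1001 0.1298] std [0.5183 0.5679 0.5138 0.0223 0.0279 0.0295]
e 20.34 [ 0.5849 -0.1115  0.4171] [-179.9939    0.0119  -21.0082] [-0.1509  0.315  -4.921 ] [ 0.0394  0.0422 -0.0103] 0.0599
```

Jar B gave only sensor noise, so it's silent. I'll set it back and take the next one.

```bash
cat >> h.py <<'E'
def place(r,i):
    p=J[i]+[0,0,ZG+.03]; r.servo_line(p,O,speed=.25)
    p[2]=ZG+.0015; r.servo_line(p,O,speed=.05); st(r,"down")
    r.let_go(); r.wait(.1); p[2]=ZG+.11; r.servo_line(p,O,speed=.2); st(r,"up")
E
python3 - <<'E'
from station import r
from h import *
place(r,1)
s=r.snapshot("wrist"); crop(s,"w4.png",0,0,640,480,1.25)
q=pick(r,2)
E
```

```text
down 21.84 [ 0.5845 -0.1127  0.2302] [179.998    0.02   -21.1483] [ 0.275  -0.3641 -4.0468] [0.0684 0.0291 0.0339] 0.0597
up 23.27 [ 0.5844 -0.1127  0.3377] [179.9908   0.0888 -21.1506] [ 0.2642 -0.8081  0.166 ] [ 0.0467  0.0181 -0.0718] 0.0881
at 24.69 [ 0.5532 -0.2103  0.2302] [179.998   -0.1015 -21.1184] [ 0.288  -0.1337 -0.0003] [ 0.0804 -0.0394 -0.002 ] 0.0877
grabbed 25.25 [ 0.5528 -0.2109  0.2296] [179.9476  -0.054  -21.1684] [-1.3851 -2.2948  1.9082] [-0.3883  0.2759  0.0853] 0.0598
```

View pics/w4.png

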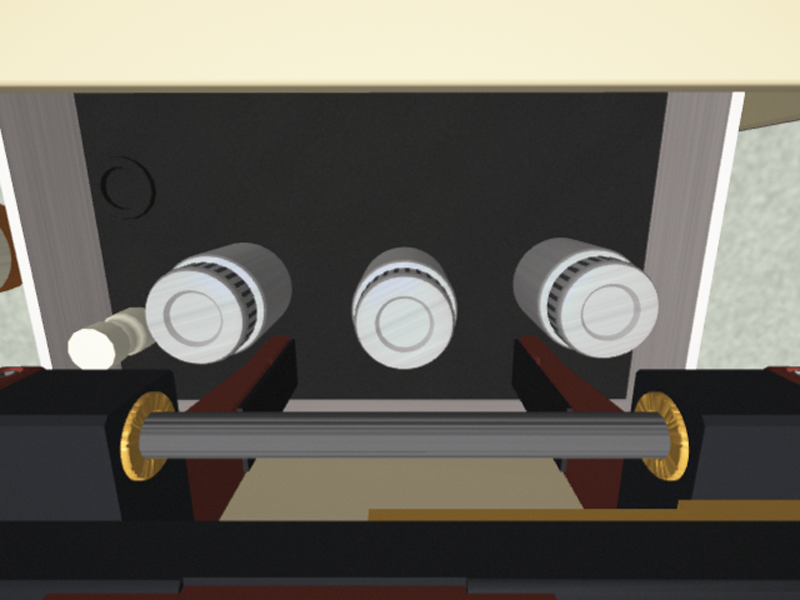

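All three jars are upright, with jar B at (404,305). The second jar is gripped.

```bash
python3 - <<'E'
from station import r
from h import *
p=J[2]+[0,0,ZU]; r.servo_line(p,O,speed=.25)
shake(r)
rock(r,n=2); st(r,"e")
E
```

```text
pre 26.17 [ 0.553  -0.2104  0.4171] [-179.9722    0.2497  -21.1376] [-0.6486  0.7091 -5.2424] [ 0.056   0.0334 -0.0023] 0.0597
base [-0.2164 -0.0517 -5.9749  0.0676  0.0003  0.0129] std [0.5097 0.3134 0.5284 0.0273 0.0229 0.0251]
post 28.98 [ 0.5529 -0.2107  0.4171] [179.9977  -0.     -21.1734] [-0.2669 -0.3025 -5.2802] [0.1247 0.0461 0.0531] 0.0596
ptp [2.2696 1.4301 1.174  0.0707 0.1147 0.0519] std [0.7389 0.5395 0.4038 0.0306 0.0416 0.0183]
ptp [1.8941 1.0206 0.9811 0.0796 0.0552 0.1286] std [0.6812 0.3869 0.3669 0.0293 0.0191 0.0477]
ptp [1.5546 1.876  2.7557 0.1247 0.1326 0.1113] std [0.3425 0.4439 0.5462 0.0334 0.0312 0.0294]
[[28.58  0.08 -0.52  0.4  -0.03  0.01 -0.01]
 [28.59 -0.79  0.63  1.05 -0.07  0.05 -0.06]
 [28.61  0.02  0.09  0.7  -0.06  0.    0.01]
 [28.62 -0.42 -0.5   0.86 -0.02 -0.02 -0.01]
 [28.64  0.49  0.27  0.77 -0.05  0.01 -0.05]
 [28.66  0.21 -0.32  0.98 -0.03  0.03 -0.04]
 [28.68 -0.37  0.36  0.17 -0.04  0.07 -0.07]
 [28.69  0.16 -0.72  0.25  0.01  0.06 -0.02]
 [28.71  0.23 -0.37  0.51 -0.03  0.06 -0.03]
 [28.72  0.31  0.33  0.52  0.04  0.04 -0.02]
 [28.74  0
[... 403 characters left out ...]
 0.33  0.4  -0.72 -0.01 -0.01  0.02]
 [28.91 -0.02  0.03  0.32 -0.03  0.07  0.02]
 [28.92  0.32  0.38  1.31  0.03  0.06 -0.  ]
 [28.94 -0.21 -0.54  0.37  0.04  0.04 -0.03]
 [28.96  0.39 -0.14  0.76 -0.04  0.02 -0.04]
 [28.98 -0.05 -0.25  0.69  0.06  0.05  0.04]]
0 29.32 ptp [1.5604 2.1749 2.2332 0.0881 0.1029 0.1124] std [0.3668 0.5929 0.5843 0.0298 0.0291 0.0289]
1 30.11 ptp [1.6222 2.0675 1.8875 0.1139 0.0713 0.0902] std [0.4336 0.4894 0.4678 0.029  0.023  0.0229]
end 30.7333 ptp [1.8935 1.8342 1.8372 0.1353 0.1204 0.1202] std [0.4493 0.4782 0.4866 0.0337 0.0287 0.0301]
e 31.02 [ 0.553  -0.2108  0.4172] [179.9947  -0.0383 -21.1752] [-0.4827 -0.4555 -5.9317] [ 0.0601  0.0193 -0.0172] 0.0598
```

Jar C is silent too. I'll set it back and confirm by shaking the third.

```bash
python3 - <<'E'
from station import r
from h import *
place(r,2)
s=r.snapshot("wrist"); crop(s,"w5.png",0,0,640,480,1.25)
q=pick(r,0)
p=J[0]+[0,0,ZU]; r.servo_line(p,O,speed=.25)
shake(r)
st(r,"e")
E
```

```text
down 32.52 [ 0.5528 -0.2105  0.2302] [-179.9988    0.023   -21.1507] [ 0.4281  0.0673 -4.4271] [0.0825 0.0263 0.0385] 0.0597
up 33.94 [ 0.5527 -0.2105  0.3377] [-179.9971    0.0887  -21.151 ] [ 0.482  -1.0127 -0.3377] [ 0.0562  0.0168 -0.0084] 0.088
at 35.73 [ 0.6259 -0.0142  0.2304] [-179.9684   -0.1107  -21.1771] [-0.4044 -0.2841  0.5285] [ 0.0076  0.0266 -0.003 ] 0.0879
grabbed 36.28 [ 0.6257 -0.0138  0.2295] [-179.9965   -0.0386  -21.1412] [-0.4867 -0.2427  2.6143] [-0.0427  0.1122  0.0304] 0.0599
pre 37.2 [ 0.6258 -0.0138  0.4169] [179.9268   0.2524 -21.1526] [ 0.4869 -0.8632 -6.9458] [0.0384 0.0049 0.0449] 0.0597
base [ 0.2     0.1861 -6.9448  0.0453  0.016  -0.0042] std [0.6068 0.5147 0.3775 0.0265 0.0414 0.0312]
post 40.01 [ 0.6257 -0.0141  0.417 ] [179.997   -0.0023 -21.1744] [-0.6911 -0.3261 -6.5378] [0.0808 0.0443 0.0011] 0.0597
ptp [1.3527 1.0755 0.8971 0.074  0.0869 0.0708] std [0.5124 0.3902 0.292  0.0286 0.0277 0.0236]
ptp [1.1465 0.733  0.7569 0.0346 0.0642 0.1123] std [0.3962 0.2531 0.2952 0.0123 0.0239 0.0389]
ptp [1.1789 2.0389 1.8976 0.0905 0.1087 0.1095] std [0.3
[... 584 characters left out ...]
.81 -0.26 -0.65  0.35  0.01  0.    0.01]
 [39.83 -0.1   0.64  0.22 -0.   -0.03 -0.08]
 [39.84 -0.34  0.16  1.25 -0.03 -0.02  0.01]
 [39.86 -0.48  0.04  0.01  0.03  0.03  0.01]
 [39.88  0.07  0.42  0.26  0.03 -0.02 -0.01]
 [39.89 -0.74 -0.59  0.25  0.02 -0.05  0.01]
 [39.91 -0.43 -0.27  0.78  0.    0.03  0.03]
 [39.92 -0.68  0.18  0.62  0.02 -0.02 -0.02]
 [39.94 -0.55  0.33  0.53  0.    0.05 -0.03]
 [39.96 -0.12 -0.3   0.35  0.06  0.03  0.  ]
 [39.98 -0.55  0.09  0.34  0.01  0.01 -0.  ]
 [39.99 -0.26 -0.3   0.04 -0.01 -0.   -0.  ]
 [40.01 -0.89 -0.51  0.41  0.04  0.03  0.01]]
e 40.01 [ 0.6257 -0.0141  0.417 ] [179.997   -0.0023 -21.1744] [-0.6911 -0.3261 -6.5378] [0.0808 0.0443 0.0011] 0.0597
```

View pics/w5.png

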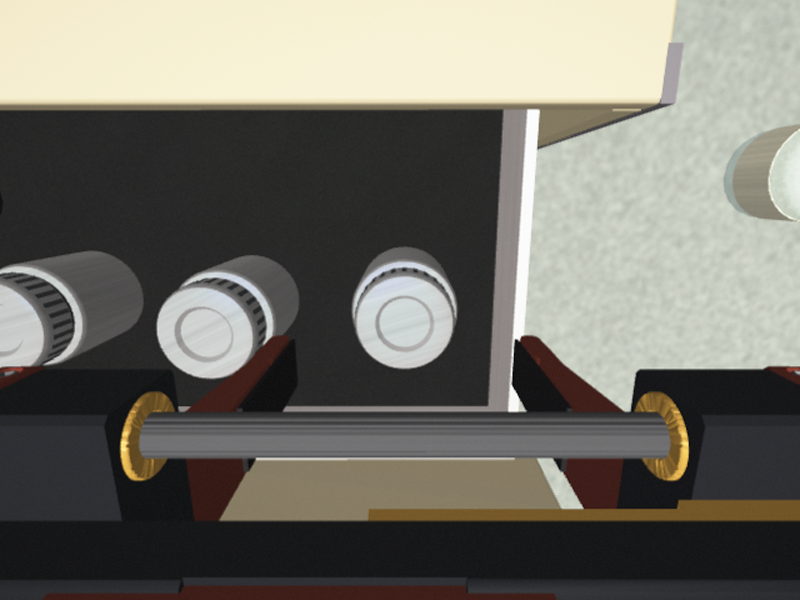

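No clear rattle from A with the translational shake. Those stops are smooth, so they may hide it. I'll rock A as I did the others, add a more vigorous cross shake, and compare rest torques.

```bash
cat >> h.py <<'E'
def rep(m,s): print(m,round(s[0,0],2),"mean",s.mean(0)[1:],"ptp",np.ptp(s,axis=0)[1:],"std",s.std(0)[1:])
def vig(r,a=.025,v=.6,D=Y,n=4):
    p=r.sense()["tcp_pos"].copy(); L=[]
    for k in range(n):
        r.servo_line(p+(a if k%2==0 else -a)*D,speed=v); 
        s=samp(r,3,.001); L.append(s)
    s=samp(r,14,.001); rep("vig end",s)
    print("first", np.array([x[:,[1,2,4,5]]-s.mean(0)[[1,2,4,5]] for x in L]).reshape(n,-1).round(2))
    return p
E
python3 - <<'E'
from station import r
from h import *
rock(r,n=2)
p=vig(r,.02,.8); r.servo_line(p,O,speed=.3); print(r.sense()["clock"])
E
```

```text
0 40.35 ptp [2.4252 1.3267 1.5265 0.2418 0.3144 0.0727] std [0.5851 0.3404 0.4129 0.0541 0.072  0.0198]
1 41.14 ptp [3.8996 1.7878 2.0882 0.1197 0.3654 0.1215] std [0.7968 0.4975 0.5182 0.0318 0.0733 0.028 ]
end 41.7667 ptp [2.6047 1.6772 1.7212 0.1297 0.1384 0.11  ] std [0.7233 0.4053 0.4842 0.0322 0.0377 0.0312]
vig end 43.05 mean [-0.1352  0.6724 -7.1445  0.104   0.0252  0.0168] ptp [0. 0. 0. 0. 0. 0.] std [0. 0. 0. 0. 0. 0.]
first [[ 0.23 -1.31 -0.09  0.05  0.23 -1.31 -0.09  0.05  0.23 -1.31 -0.09  0.05]
 [ 0.25 -0.01  0.01 -0.05  0.25 -0.01  0.01 -0.05  0.25 -0.01  0.01 -0.05]
 [-0.01 -1.28 -0.1  -0.01 -0.01 -1.28 -0.1  -0.01 -0.01 -1.28 -0.1  -0.01]
 [ 0.    0.    0.    0.    0.    0.    0.    0.    0.    0.    0.    0.  ]]
43.3
```

Rocking A gives a torque peak-to-peak of 0.31–0.37 N m, with std 0.073 against about 0.027 for B and C. That looks like the ball, so I'll repeat it once to confirm.

```bash
python3 - <<'E'
from station import r
from h import *
j0=r.sense()["joints"].copy()
for d in (10,-10):
    j=j0.copy(); j[4]+=d; r.move_joints(j); s=samp(r,16,.017); rep(d,s); print((s[:,5]-np.median(s[:,5])).round(2))
j=j0; r.move_joints(j0); r.wait(.2)
tgt=[.5016,.2816,.42]
print(r.inverse_kinematics(tgt,O),r.inverse_kinematics(tgt,[180,0,10]),st(r,"e")["joints"])
E
```

```text
10 43.66 mean [ 0.5097 -0.0906 -6.6948  0.0304 -0.2311  0.0035] ptp [2.8258 2.0456 1.4479 0.1517 0.238  0.1057] std [0.7581 0.474  0.4467 0.0412 0.0569 0.0307]
[-0.02 -0.07  0.02 -0.14  0.05 -0.03 -0.    0.05  0.02  0.03 -0.09  0.09
  0.   -0.02 -0.05  0.  ]
-10 44.46 mean [-0.4781  0.2328 -6.6161  0.1029  0.3333 -0.0054] ptp [7.1411 1.6323 2.4615 0.2076 1.0825 0.0875] std [1.4852 0.4911 0.6902 0.0499 0.2552 0.022 ]
[-0.01  1.05 -0.03  0.13 -0.   -0.01  0.03  0.02 -0.02 -0.01  0.02  0.01
  0.   -0.03  0.04 -0.02]
e 45.25 [ 0.6262 -0.013   0.4171] [-179.9532   -0.0442  -21.0361] [ 0.6633  0.1235 -5.9702] [0.0568 0.051  0.0168] 0.0599
[ 25.9215   1.5892  72.7268  -0.     105.6839 137.0715] [ 25.9215   1.5892  72.7268  -0.     105.6839 105.9215] [ -4.3141   9.5055  64.6049   0.0334 105.8338 106.7311]
```

A 1.05 N m knock confirms it: A rattles. I'll carry it over the tray.

```bash
python3 - <<'E'
from station import r
from h import *
r.reach([.5016,.2816,.40],[180,0,10]); r.wait(.8)
q=st(r,"tray")
for n in ("scene","top","wrist"):
    s=r.snapshot(n); crop(s,n+"9.png",0,0,640,480,1)
E
```

```text
tray 47.27 [0.5016 0.2816 0.3999] [179.9976   0.0054  10.0033] [-0.0122 -0.942  -7.7114] [-0.0393  0.0189 -0.022 ] 0.0597
```

View pics/scene9.png

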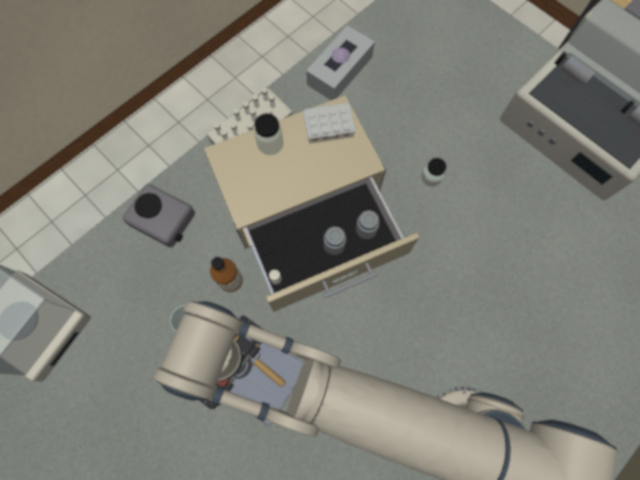

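View pics/top9.png

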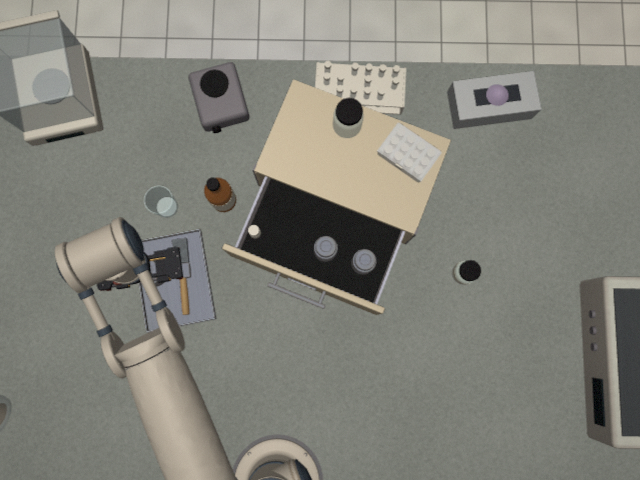

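View pics/wrist9.png

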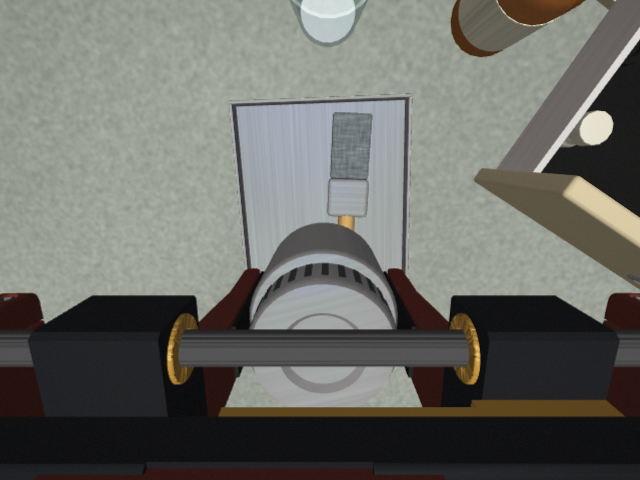

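The two silent jars stand upright in the open drawer at (325,247) and (363,260). The tub, bottle, beaker and brush are unmoved, and the rattling jar is upright over the tray. I'll do a quick drawer check, then hand in.

```bash
python3 - <<'E'
from station import r
from h import *
t=r.snapshot("top"); b=back(t,297,290,.13); print("drawer ~",.0338+(np.array([.6079,-.0994,.13])-b)@X)
st(r,"end"); r.hand_in(); print(r.sense()["clock"])
E
```

```text
drawer ~ 0.18081220521132116
end 47.47 [0.5016 0.2816 0.4   ] [179.998    0.0012  10.0038] [ 1.0017 -0.5037 -6.1365] [ 0.0045 -0.0609  0.0385] 0.0595
the job is handed in; nothing more can be done
the job is handed in; nothing more can be done
```

I handed the job in at about 47.5 s. The arm is holding jar A, the one that rattles, upright and still above the spill tray, with its foot about 0.19 m above the bench. The drawer is open.

- **Drawer:** I hooked the bar and pulled until the force rose to about 22 N, which I took as the stop.
- **Jars B and C:** I shook and rocked both and got only sensor noise (torque spread about 0.03 N m). Both stand upright in the drawer where I found them.
- **Jar A:** It showed no signal in the to-and-fro shake. Rocking it gave knocks of 0.31–0.37 N m, and a repeat gave one of 1.05 N m. The identification therefore rests on the rocking test, where B and C stayed silent.
- **Last checks:** The grip opening was steady at 59.6 mm and tilt was about 0°. The pictures show the tub, amber bottle, beaker, brush and washjar where they were.
- **Disagreement:** A rough final estimate from the top view put the drawer at 0.181 m instead of 0.190 m. The pixel reading was coarse, and the two cameras had already differed by about 3 mm. I trusted the force at the stop and did not push the drawer afterwards.

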